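# Load the top sausage into the slicing stand

### The job

Lift the topmost dry sausage off the pile in the steel tray and lower it gently, without dropping it, into the two V rests of the slicing stand, so that it lies settled in both V's with about the same length sticking out at either end. Let go of it, then swing the hold-down arm over so that its pad rests on the sausage, and leave it there. Leave the other sausages, the tray and the things lying about where they are.

Things in the scene. Friction and masses are not known exactly. Their poses are not given: they have to be found in the camera images.
- salami_top: dry sausage on top of the pile: stiff red-brown roll tied round with thin light twine, round ends, 44 mm diameter, 200 mm long (plus 7 mm end clips that catch on nothing), 0.2-0.4 kg; all six alike. Origin at its middle on its axis; y axis along its length, ends alike. Starts along the tray's y axis with its axis about 102 mm above the worktop, in the valley between salami_d and salami_e
- salami_a: sausage in the bottom row of the pile, same size; to stay
- salami_b: middle sausage of the bottom row, same size; to stay
- salami_c: sausage in the bottom row, same size; to stay
- salami_d: sausage in the second row, same size; to stay. Its axis is 38 mm lower than salami_top's and 22 mm to one side, so its back is only 16 mm below salami_top's axis: grip salami_top across its middle with the fingertips no more than 12 mm below its axis
- salami_e: sausage in the second row, same size, 38 mm below salami_top and 22 mm to its other side; to stay
- tray: loose shallow stainless tray holding the pile (three sausages, two on them, one on top, all along its length), 143 mm (its x) by 224 mm (its y), walls 30 mm high, floor 4 mm thick; origin at the centre of its underside
- stand: slicing stand, fixed: white plastic board 190 mm (its x) by 220 mm (its y), top 24 mm above the worktop, with two V rests of bent steel in line along its y axis, at y = -70 and +70 mm, each 18 mm thick, sides at 45 degrees; each V is 74 mm wide at its lips, which are 81 mm above the worktop; free gap of 122 mm between the rests. Origin at the centre of its underside
- seat (a point): fixed point of the stand where the middle of the sausage's axis lies when it is seated in both V rests: 75 mm above the worktop, midway between the rests; the sausage's axis then runs along the stand's y axis
- hinge (a point): fixed point on the hinge pin of the hold-down arm: in the stand's frame 75 mm to +x, -70 mm in y (in line with the rest at -y), 110 mm above the worktop. The pin runs along the stand's y axis, between two cheeks that rise to 120 mm
- hold_down (a joint): angle of the hold-down arm (rad): 0 = level, pointing to the stand's -x, its rubber pad just resting on a seated sausage; grows as the arm lifts, pi/2 = straight up; stops at -0.3 and 1.9. Starts nearly upright (1.45 to 1.75) behind the rests, 250 mm high: pass above it. The slightly stiff hinge (0.05 Nm) holds it there, but below about 1.3 rad it sinks by its own weight (0.25 kg)
- knob (a point): centre of the black ball knob, 24 mm diameter, at the end of the hold-down arm, 127 mm from the hinge pin. The arm is a flat steel bar 16 mm wide (along the stand's y), in the plane of the rest at -y; the pad sits 75 mm from the pin
- plate: bystander: small square white porcelain plate with a ring lug, 96 by 118 by 13 mm; origin under its middle
- jar: bystander: jar with a red lid, 59 mm diameter, 86 mm high; origin under its middle
- timer: bystander: flat white kitchen timer, 78 by 52 by 14 mm; origin under its middle
- scissors: bystander: blue-handled scissors lying flat, 199 mm long; origin under the middle
- pen: bystander: marker pen with a blue cap, 135 mm long, lying; origin under its middle

How it is judged:
By the outcome, as a careful person would: the job done as asked, in the order asked, and still so for the second after the job is handed in, with the robot touching nothing.
It also fails if it takes over 62 s, if anything falls off the work surface, if the arm or the gripper's body presses on something with over 40 N, if the wrist force passes 120 N, or if a joint passes its speed limit or range.

### The arm

A 6-joint arm with a two-finger parallel gripper is mounted at the origin on a cart in front of the work surface, level with it; the furniture and walls round the work are solid. World frame = base frame: x ahead of the robot, y to its left, z up, the work surface at z = 0. Lengths are in m, angles in rad, forces in N, time in s.
With the tool pointing down it reaches from about 0.35 to 0.85 m from the base axis. Payload 8.1 kg.
Tool frame: the origin (TCP) lies on the front face of the gripper's body, between the roots of the fingers; the fingertips stand 84 mm ahead of it and the grasp point (between the pads) lies 65 mm ahead of it (robot.tip_reach is the distance from the TCP to the fingertips, in m); z points along the fingers, y is the line along which they close (so a half turn about z gives the same grasp; the last joint's range is limited). The gripper opens to 93 mm and grips with 3 to 60 N. Pads are 15 mm wide; open, the fingers measure 128 mm over their backs; the gripper's body (75 mm by 188 mm) begins 65 mm behind the grasp point.
Start: joints at [-1.389, 0.13, 1.488, -0, 1.523, -0.085], TCP at [0.158, -0.579, 0.303] pointing down, gripper open.
Joint ranges: [-2.96, 2.96], [-0.89, 2.26], [0.02, 2.5], [-1.34, 4.48], [0, 2.73], [-2.66, 2.66]. Speed limits (rad/s): [2.39, 2.39, 2.79, 3.14, 3.14, 3.14].

### API

Orientations are given as a unit quaternion [x, y, z, w].
In Python, from bench import robot gives the robot as it stands. The module is installed in compiled form; this text tells all that it offers.
- The arm moves only by the tool play_rows, never from a script. Its argument "commands" is a list of rows, each an object with "hand": the closure, from 0 (fully open) to 1 (shut); "xyz": the shift along the tool's x, y, z in m, a list of three; "turn": the turn, a rotation vector about the tool's x, y, z in degrees, a list of three. In form: [{"hand": hand, "xyz": [dx, dy, dz], "turn": [wx, wy, wz]}, ...]. A call has 1 to 8 rows; each row is the pose to reach, as a shift and turn from the pose commanded when the call began, along the tool's axes at that moment; what a row does not reach only later rows make up. A row lasts 1/10 s, in which the tool goes at most 50 mm and 8.59 degrees, less where a joint would pass 70% of its speed; a pose out of reach is approached as far as the arm can. A call with a gripper value outside its range is refused whole. The fingers move at their own pace and stop on an object; the grip force is fixed at half the most. Time passes only in rows, so rows that repeat a pose let the fingers close. It gives the time, the measured TCP pose, the force, the opening and the grip force at its end, in the units of the state.
- robot.read_state(): the state, without advancing time (a new reading comes with each control period).
- robot.snapshot(name): name is "scene" or "top"; returns a dict with "frame" (420x560x3 uint8, red, green, blue), "fx", "fy", "cx", "cy" (pixels), "pose" (4x4, takes a point from camera to world coordinates). Camera axes: x right, y down, z forward; pixel columns grow to the right and rows downward; lengths in m; the calibration is good to about 2 mm. A picture is of the moment at which its call begins. There is no depth.
- robot.close_job(): hands the job in; it is judged then, once.
Trained networks look in the newest picture that a camera, given by its name, has taken for a name from the list of things; names that differ only in an ending like _2 or _b are one class to them, and where a whole thing is asked for, a point or a joint stands for the part that bears it (a point fixed in the world has none). Each returns a list of dicts, best first, with "conf" (0 to 1); they miss things now and then, are a little off and sometimes report something else, mostly with a low value. They report only what shows in the picture. A call takes as long as a camera call.
- robot.regions_of(camera, query): "region" (420x560 bool, what is visible of it).
- robot.pinpoint(camera, query): "xyz" ([x, y, z] in m, in the coordinates of the camera as it stood for that picture, good to about 4 mm: a listed point, or the origin of a listed thing).
The state is a dict: "clock": time; "joint_positions": joint angles; "dq": joint speeds; "joint_torque": joint torques, N m; "tool_pos": TCP position; "tcp_rot": TCP orientation; "force": force on the tool from outside, world axes, zero at the start; "ft_torque": the same for the moment, N m; "grip_width": finger opening in m; "finger_force": force on a finger pad.
Only numpy, scipy, OpenCV 4.12 (cv2) and the standard library are available. Lean on these libraries where they do the work, as an engineer would, in place of code of your own. Each camera call takes 0.05 s, during which the arm holds its last target. There are 200 camera calls.

## Working session

There is one attempt and no reset: what is moved stays moved. The work goes in short steps, Python scripts to look and compute and a tool call to move; the robot and the scene stay as the last step left them, time stands still between calls to the robot, and variables do not carry over. Pictures are saved under pics/ and viewed, at most 10 in all, crops included, and the job is handed in when it is done.

Besides the shell and the picture viewer there is one more tool, called after ">>>" as name(argument=value, ...), one argument or row to a line, values as JSON. play_rows: Moves the arm, as the interface text tells. Its arguments: {"type":"object","properties":{"commands":{"type":"array"}},"required":["commands"]}

```bash
mkdir -p pics; cat > h.py <<'E'
from bench import robot
import numpy as np, cv2
from scipy.spatial.transform import Rotation as R
def w(snap,p): return (np.array(snap["pose"])@np.append(p,1))[:3]
def px(snap,p):
    c=np.linalg.inv(snap["pose"])@np.append(p,1); return [snap["fx"]*c[0]/c[2]+snap["cx"],snap["fy"]*c[1]/c[2]+snap["cy"]]
E
cat > a.py <<'E'
from h import *
ims=[]
np.set_printoptions(precision=3,suppress=True)
for cam in ["scene","top"]:
    s=robot.snapshot(cam); cv2.imwrite(f"pics/{cam}0.png",s["frame"][:,:,::-1])
    print(cam,np.array(s["pose"]),s["fx"],s["cx"],s["cy"])
    for q in ["salami_top","tray","stand","seat","hinge","knob","plate","jar","timer","scissors","pen"]:
        print(q,[(round(d["conf"],2),w(s,d["xyz"])) for d in robot.pinpoint(cam,q)[:6 if 'sal' in q else 2]])
print(robot.read_state())
E
python3 a.py
```

```text
scene [[-0.645 -0.515  0.564 -0.173]
 [-0.764  0.426 -0.485  0.697]
 [ 0.009 -0.744 -0.668  0.933]
 [ 0.     0.     0.     1.   ]] 498.1892992331612 284.9467890782728 213.52327655323373
salami_top [(0.7, array([ 0.464, -0.243,  0.104]))]
tray [(0.98, array([ 0.462, -0.235,  0.003]))]
stand [(0.88, array([ 0.553,  0.169, -0.002])), (0.66, array([ 0.463, -0.243,  0.103]))]
seat [(0.93, array([0.547, 0.171, 0.072])), (0.35, array([ 0.44 , -0.244,  0.061]))]
hinge [(0.71, array([0.623, 0.095, 0.112]))]
knob [(0.73, array([0.619, 0.1  , 0.236]))]
plate [(0.56, array([ 0.43 ,  0.415, -0.002]))]
jar [(0.84, array([ 0.659,  0.006, -0.002]))]
timer [(0.56, array([ 0.63 , -0.082, -0.   ]))]
scissors [(0.69, array([ 0.419, -0.245,  0.029])), (0.56, array([0.659, 0.385, 0.004]))]
pen [(0.6, array([ 0.461, -0.245,  0.103])), (0.57, array([ 0.393, -0.02 , -0.001]))]
top [[-0.002 -0.999  0.047  0.478]
 [-1.     0.002  0.005  0.086]
 [-0.005 -0.047 -0.999  1.017]
 [ 0.     0.     0.     1.   ]] 383.27449182563333 279.4733324889747 208.81726862992073
salami_top [(0.88, array([ 0.464, -0.246,  0.104])
[... 239 characters left out ...]
r [(0.94, array([ 0.655,  0.007, -0.   ]))]
timer [(0.91, array([ 0.632, -0.079,  0.002]))]
scissors [(0.83, array([ 0.656,  0.386, -0.   ]))]
pen [(0.59, array([ 0.391, -0.011,  0.   ])), (0.38, array([0.627, 0.097, 0.113]))]
{'clock': 1.2, 'joint_positions': array([-1.389,  0.13 ,  1.488,  0.   ,  1.523, -0.085]), 'dq': array([ 0.001, -0.002, -0.001,  0.001,  0.   , -0.002]), 'joint_torque': array([  0.   , -55.977, -49.205,   0.077,   0.023,  -0.   ]), 'tool_pos': array([ 0.158, -0.579,  0.303]), 'tcp_rot': array([ 0.991,  0.133, -0.   , -0.   ]), 'force': array([-0.713, -0.148,  0.157]), 'ft_torque': array([ 0.01 , -0.011,  0.025]), 'finger_force': 0.0, 'grip_width': 0.09288916891879526}
```

View pics/top0.png

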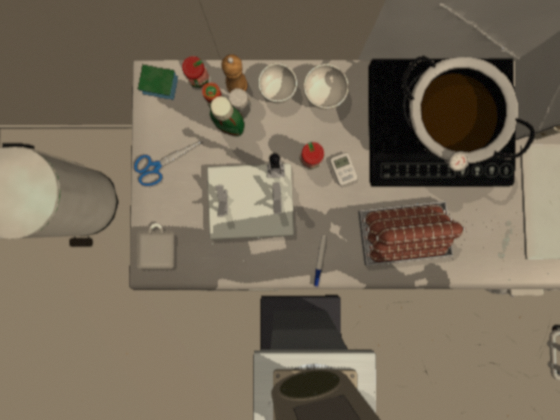

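View pics/scene0.png

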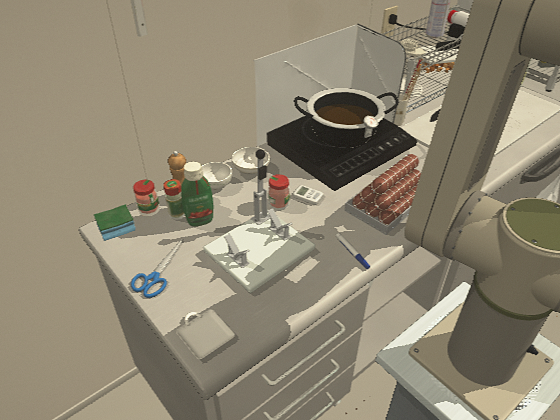

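```bash
cat > b.py <<'E'
from h import *
def minrect(cam,q,z,lab):
    s=robot.snapshot(cam); P=np.array(s["pose"])
    for d in robot.regions_of(cam,q)[:1]:
        m=d["region"]; v,u=np.nonzero(m)
        r=np.stack([(u-s["cx"])/s["fx"],(v-s["cy"])/s["fy"],np.ones(len(u))])
        D=P[:3,:3]@r; t=(z-P[2,3])/D[2]; X=(P[:2,3:4]+D[:2]*t).T.astype(np.float32)
        (c,sz,a)=cv2.minAreaRect(X); ev,V=np.linalg.eigh(np.cov(X.T))
        print(lab,round(d["conf"],2),len(u),"c",np.round(c,4),np.round(X.mean(0),4),"size",np.round(sz,3),"ang",round(a,1),"pca deg",round(np.degrees(np.arctan2(V[1,1],V[0,1])),1))
if __name__=="__main__":
    minrect("top","salami_top",.110,"sal")
    minrect("top","tray",.03,"tray")
    minrect("top","stand",.024,"stand")
E
python3 b.py
```

```text
tray 0.72 717 c [ 0.4616 -0.2312] [ 0.4604 -0.1885] size [0.143 0.229] ang 6.1 pca deg 100.4
stand 0.89 6282 c [0.5582 0.1689] [0.5475 0.1663] size [0.218 0.222] ang 2.8 pca deg 100.4
```

The top picture shows the pile at about (365–460, 205–262), with the top sausage running (380,238)–(460,229). The stand is at (207–293, 163–238), with the hold-down upright at (275,160). The scene view agrees. Next I refine the yaws and work out the first move.

```bash
cat >> h.py <<'E'
def go(p,yaw,ref=None):
    "shift/turn from measured pose to TCP p, pointing down, tool x at yaw deg"
    s=robot.read_state(); r0=R.from_quat(s["tcp_rot"]); 
    rt=R.from_euler("z",yaw,degrees=True)*R.from_euler("x",180,degrees=True)
    print("at",np.round(s["tool_pos"],4),"yaw",np.round(np.degrees(np.arctan2(*r0.as_matrix()[1::-1,0])),2),"t",s["clock"])
    print("xyz",np.round(r0.inv().apply(np.array(p)-s["tool_pos"]),4),"turn",np.round((r0.inv()*rt).as_rotvec(degrees=True),1))
E
python3 - <<'E'
from b import *
s=robot.snapshot("top"); P=np.array(s["pose"])
f=s["frame"]; hsv=cv2.cvtColor(f,cv2.COLOR_RGB2HSV)
for q in ["salami_top","salami_d"]:
    for d in robot.regions_of("top",q)[:3]:
        v,u=np.nonzero(d["region"]); print(q,d["conf"],len(u),u.min(),u.max(),v.min(),v.max())
        (c,sz,a)=cv2.minAreaRect(np.stack([u,v],1).astype(np.float32)); print(c,sz,a)
# board edges: white mask front/back edges per column
m=((hsv[...,1]<60)&(hsv[...,2]>150)).astype(np.uint8); m[:155]=0;m[245:]=0;m[:,:200]=0;m[:,300:]=0
n,l,st,_=cv2.connectedComponentsWithStats(m); k=1+st[1:,4].argmax(); v,u=np.nonzero(l==k)
print(st[k],cv2.minAreaRect(np.stack([u,v],1).astype(np.float32)))
go([.464,-.245,.30],96)
c=np.hstack([cv2.resize(f[150:255,195:305],None,fx=3.6,fy=3.6,interpolation=2),cv2.resize(f[185:290,355:465],None,fx=3.6,fy=3.6,interpolation=2)])
cv2.imwrite("pics/crop.png",c[:,:,::-1])
E
```

```text
salami_d 0.94 618 371 452 239 253
(411.5722961425781, 246.21141052246094) (12.422250747680664, 81.1578140258789) 88.47246551513672
salami_d 0.88 697 367 448 247 261
(407.59039306640625, 254.2989044189453) (12.598012924194336, 81.18871307373047) 88.4306411743164
salami_d 0.85 757 368 451 213 234
(408.919921875, 220.43406677246094) (14.419881820678711, 83.59812927246094) 79.28687286376953
[ 208  158   92   76 3474] ((253.962646484375, 194.64158630371094), (65.87113952636719, 96.40707397460938), 82.97159576416016)
at [ 0.1582 -0.5788  0.3028] yaw 15.29 t 1.65
xyz [ 0.383  -0.2413  0.0028] turn [  0.    0.  -80.7]
```

View pics/crop.png

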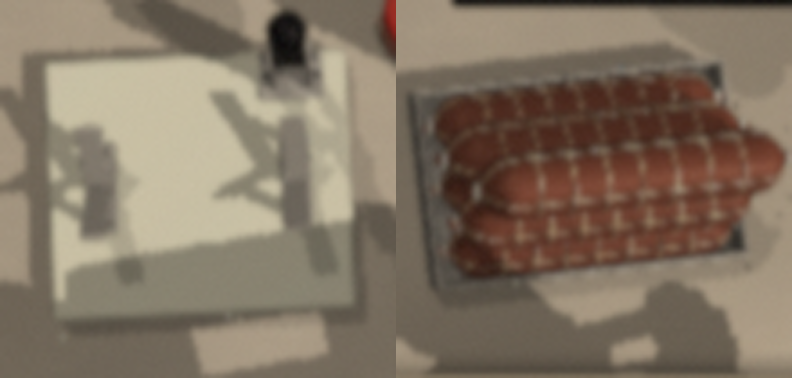

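The crop shows the top sausage from (483,185) to (784,160), a yaw of about 95°, with its middle at about (0.463, -0.246). The V rests at (98,182) and (295,172) put the stand's yaw at about 2.9°. All of this agrees with the networks.

>>> play_rows(
  commands=[
    {"hand": 0,"xyz": [0.383,-0.241,0.003],"turn": [0,0,-80]},
    {"hand": 0,"xyz": [0.383,-0.241,0.003],"turn": [0,0,-80]},
    {"hand": 0,"xyz": [0.383,-0.241,0.003],"turn": [0,0,-80]},
    {"hand": 0,"xyz": [0.383,-0.241,0.003],"turn": [0,0,-80]},
    {"hand": 0,"xyz": [0.383,-0.241,0.003],"turn": [0,0,-80]},
    {"hand": 0,"xyz": [0.383,-0.241,0.003],"turn": [0,0,-80]},
    {"hand": 0,"xyz": [0.383,-0.241,0.003],"turn": [0,0,-80]},
    {"hand": 0,"xyz": [0.383,-0.241,0.003],"turn": [0,0,-80]},
  ],
)

```text
clock: 2.45
tool_pos: [0.4297, -0.2823, 0.3004]
tcp_rot: [0.741, 0.672, 0.0, 0.0]
force: [0.5, -0.9, 0.0]
grip_width: 0.093
finger_force: 0.0
```

```bash
python3 -c "
from h import *
go([.4635,-.2455,.30],95.5);go([.4635,-.2455,.20],95.5)"
```

```text
at [ 0.4297 -0.2823  0.3004] yaw 84.39 t 2.45
xyz [0.04   0.0301 0.0004] turn [  0.    0.  -11.1]
at [ 0.4297 -0.2823  0.3004] yaw 84.39 t 2.45
xyz [0.04   0.03   0.1004] turn [  0.    0.  -11.1]
```

>>> play_rows(
  commands=[
    {"hand": 0,"xyz": [0.04,0.03,0.0],"turn": [0,0,-11.1]},
    {"hand": 0,"xyz": [0.04,0.03,0.0],"turn": [0,0,-11.1]},
    {"hand": 0,"xyz": [0.04,0.03,0.05],"turn": [0,0,-11.1]},
    {"hand": 0,"xyz": [0.04,0.03,0.08],"turn": [0,0,-11.1]},
    {"hand": 0,"xyz": [0.04,0.03,0.08],"turn": [0,0,-11.1]},
    {"hand": 0,"xyz": [0.04,0.03,0.08],"turn": [0,0,-11.1]},
    {"hand": 0,"xyz": [0.04,0.03,0.08],"turn": [0,0,-11.1]},
  ],
)

```text
clock: 3.15
tool_pos: [0.4636, -0.2482, 0.2226]
tcp_rot: [0.675, 0.738, 0.0, 0.002]
force: [-0.3, -0.5, 0.6]
grip_width: 0.0929
finger_force: 0.0
```

```bash
python3 -c "
from h import *
go([.4635,-.2455,.175],95.5)
s=robot.snapshot('top');a=s['frame'][160:300,340:490]
s2=robot.snapshot('scene');b=s2['frame'][130:270,300:450]
cv2.imwrite('pics/c2.png',cv2.resize(np.hstack([a,b]),None,fx=2.6,fy=2.6,interpolation=2)[:,:,::-1])"
```

```text
at [ 0.4636 -0.2482  0.2226] yaw 95.12 t 3.15
xyz [0.0028 0.0001 0.0476] turn [ 0.2  0.1 -0.4]
```

View pics/c2.png

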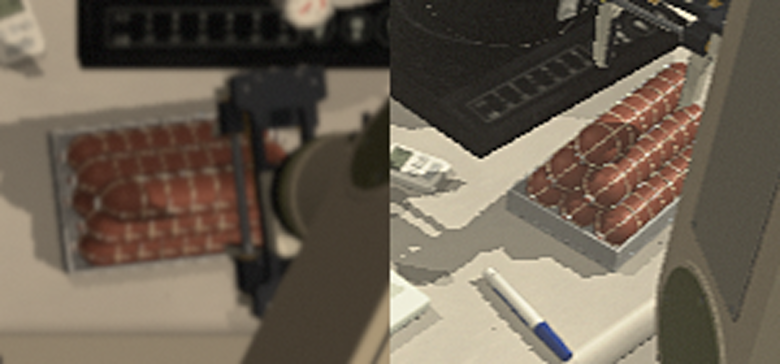

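The gripper straddles the top sausage squarely. The offset in the top view is parallax from the gripper's height.

>>> play_rows(
  commands=[
    {"hand": 0,"xyz": [0.003,0,0.025],"turn": [0,0,0]},
    {"hand": 0,"xyz": [0.003,0,0.04],"turn": [0,0,0]},
    {"hand": 0,"xyz": [0.003,0,0.047],"turn": [0,0,0]},
    {"hand": 0,"xyz": [0.003,0,0.047],"turn": [0,0,0]},
    {"hand": 0,"xyz": [0.003,0,0.047],"turn": [0,0,0]},
    {"hand": 0,"xyz": [0.003,0,0.047],"turn": [0,0,0]},
  ],
)

```text
clock: 3.85
tool_pos: [0.4628, -0.2448, 0.1741]
tcp_rot: [0.675, 0.738, 0.0, 0.001]
force: [0.7, -0.2, 0.2]
grip_width: 0.093
finger_force: 0.0
```

>>> play_rows(
  commands=[
    {"hand": 0.2,"xyz": [0,0,-0.002],"turn": [0,0,0]},
    {"hand": 0.45,"xyz": [0,0,-0.002],"turn": [0,0,0]},
    {"hand": 0.6,"xyz": [0,0,-0.002],"turn": [0,0,0]},
    {"hand": 0.8,"xyz": [0,0,-0.002],"turn": [0,0,0]},
    {"hand": 1,"xyz": [0,0,-0.002],"turn": [0,0,0]},
    {"hand": 1,"xyz": [0,0,-0.002],"turn": [0,0,0]},
    {"hand": 1,"xyz": [0,0,-0.002],"turn": [0,0,0]},
    {"hand": 1,"xyz": [0,0,-0.002],"turn": [0,0,0]},
  ],
)

```text
clock: 4.65
tool_pos: [0.4622, -0.2443, 0.1748]
tcp_rot: [0.675, 0.738, -0.0, -0.0]
force: [0.0, 0.4, -2.2]
grip_width: 0.0433
finger_force: 29.9
```

>>> play_rows(
  commands=[
    {"hand": 1,"xyz": [0,0,-0.012],"turn": [0,0,0]},
    {"hand": 1,"xyz": [0,0,-0.03],"turn": [0,0,0]},
    {"hand": 1,"xyz": [0,0,-0.055],"turn": [0,0,0]},
    {"hand": 1,"xyz": [0,0,-0.085],"turn": [0,0,0]},
    {"hand": 1,"xyz": [0,0,-0.12],"turn": [0,0,0]},
    {"hand": 1,"xyz": [0,0,-0.15],"turn": [0,0,0]},
    {"hand": 1,"xyz": [0,0,-0.18],"turn": [0,0,0]},
    {"hand": 1,"xyz": [0,0,-0.195],"turn": [0,0,0]},
  ],
)

```text
clock: 5.45
tool_pos: [0.4628, -0.2446, 0.374]
tcp_rot: [0.675, 0.738, 0.0, 0.002]
force: [0.7, -0.8, -2.1]
grip_width: 0.0432
finger_force: 29.9
```

```bash
python3 -c "
from h import *
go([.5465,.1685,.37],92.8)
for c in ['top','scene']:
  s=robot.snapshot(c)
  for q in ['salami_top','tray']: print(c,q,[(round(d['conf'],2),w(s,d['xyz']).round(4)) for d in robot.pinpoint(c,q)[:3]])
s=robot.snapshot('scene')
cv2.imwrite('pics/c3.png',cv2.resize(s['frame'][60:270,180:460],None,fx=2.6,fy=2.6,interpolation=2)[:,:,::-1])"
```

```text
at [ 0.4628 -0.2446  0.374 ] yaw 95.14 t 5.45
xyz [0.404  0.1204 0.0033] turn [0.2 0.2 2.3]
top salami_top [(0.69, array([ 0.4633, -0.249 ,  0.3039])), (0.62, array([ 0.6566,  0.0066, -0.0036]))]
top tray [(0.53, array([0.5464, 0.1689, 0.0022]))]
scene salami_top [(0.72, array([ 0.4635, -0.2427,  0.2969]))]
scene tray [(0.83, array([ 0.4594, -0.2363,  0.002 ])), (0.55, array([0.6222, 0.0971, 0.1065]))]
```

View pics/c3.png

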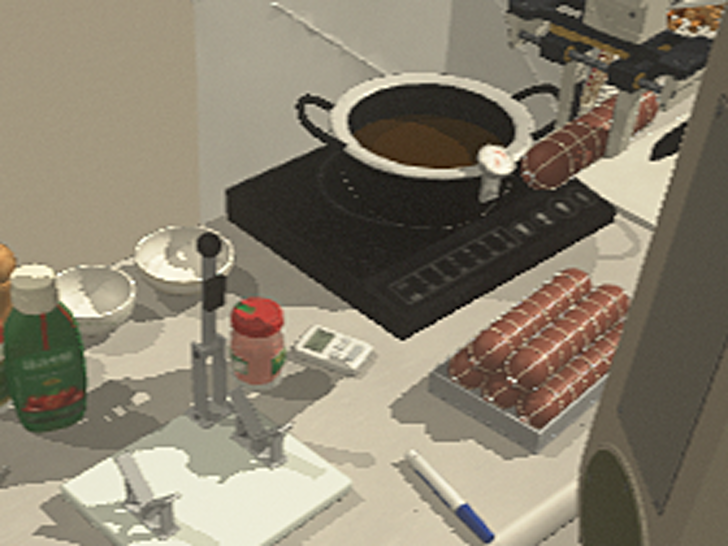

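The sausage hangs level in the gripper, the other five are undisturbed in the tray, and the hold-down knob shows at about (208,243). Now I carry it over.

>>> play_rows(
  commands=[
    {"hand": 1,"xyz": [0.01,0.003,0],"turn": [0,0,0]},
    {"hand": 1,"xyz": [0.03,0.009,0],"turn": [0,0,0]},
    {"hand": 1,"xyz": [0.06,0.018,0],"turn": [0,0,0.5]},
    {"hand": 1,"xyz": [0.095,0.028,0],"turn": [0,0,1]},
    {"hand": 1,"xyz": [0.13,0.039,0],"turn": [0,0,1]},
    {"hand": 1,"xyz": [0.165,0.049,0],"turn": [0,0,1.5]},
    {"hand": 1,"xyz": [0.2,0.06,0],"turn": [0,0,1.5]},
    {"hand": 1,"xyz": [0.235,0.07,0],"turn": [0,0,2]},
  ],
)

```text
clock: 6.6
tool_pos: [0.5107, -0.0018, 0.3694]
tcp_rot: [0.687, 0.726, -0.0, -0.0]
force: [-0.2, -0.6, -3.1]
grip_width: 0.0429
finger_force: 29.9
```

>>> play_rows(
  commands=[
    {"hand": 1,"xyz": [0.035,0.01,0],"turn": [0,0,0]},
    {"hand": 1,"xyz": [0.07,0.021,0],"turn": [0,0,0.3]},
    {"hand": 1,"xyz": [0.1,0.03,0],"turn": [0,0,0.3]},
    {"hand": 1,"xyz": [0.13,0.039,0],"turn": [0,0,0.3]},
    {"hand": 1,"xyz": [0.15,0.045,0],"turn": [0,0,0.3]},
    {"hand": 1,"xyz": [0.164,0.049,0],"turn": [0,0,0.3]},
    {"hand": 1,"xyz": [0.168,0.05,0],"turn": [0,0,0.3]},
    {"hand": 1,"xyz": [0.168,0.05,0],"turn": [0,0,0.3]},
  ],
)

```text
clock: 7.4
tool_pos: [0.5515, 0.1667, 0.3697]
tcp_rot: [0.689, 0.725, -0.0, -0.0]
force: [0.3, 0.0, -2.6]
grip_width: 0.043
finger_force: 29.9
```

```bash
python3 -c "
from h import *
go([.547,.169,.37],92.8)
s=robot.snapshot('scene')
for q in ['salami_top','stand','seat','hinge','knob']: print(q,[(round(d['conf'],2),w(s,d['xyz']).round(4)) for d in robot.pinpoint('scene',q)[:2]])
s=robot.snapshot('top')
for q in ['salami_top','stand','seat']: print(q,[(round(d['conf'],2),w(s,d['xyz']).round(4)) for d in robot.pinpoint('top',q)[:2]])"
```

```text
at [0.5515 0.1667 0.3697] yaw 92.88 t 7.4
xyz [ 0.0026 -0.0044 -0.0003] turn [-0.   0.   0.1]
salami_top [(0.89, array([0.5514, 0.1666, 0.3   ]))]
stand [(0.87, array([ 0.5487,  0.1662, -0.0024])), (0.55, array([0.5517, 0.167 , 0.2966]))]
seat [(0.67, array([0.5491, 0.1713, 0.0752]))]
hinge [(0.97, array([0.6225, 0.0933, 0.1092]))]
knob [(0.73, array([0.6194, 0.0984, 0.2362])), (0.49, array([ 0.4818, -0.2317,  0.0653]))]
salami_top []
stand [(0.95, array([0.5489, 0.1674, 0.001 ]))]
seat []
```

>>> play_rows(
  commands=[
    {"hand": 1,"xyz": [0.0015,-0.0035,0.015],"turn": [0,0,0]},
    {"hand": 1,"xyz": [0.0015,-0.0035,0.045],"turn": [0,0,0]},
    {"hand": 1,"xyz": [0.0015,-0.0035,0.08],"turn": [0,0,0]},
    {"hand": 1,"xyz": [0.0015,-0.0035,0.115],"turn": [0,0,0]},
    {"hand": 1,"xyz": [0.0015,-0.0035,0.15],"turn": [0,0,0]},
    {"hand": 1,"xyz": [0.0015,-0.0035,0.18],"turn": [0,0,0]},
    {"hand": 1,"xyz": [0.0015,-0.0035,0.195],"turn": [0,0,0]},
    {"hand": 1,"xyz": [0.0015,-0.0035,0.2],"turn": [0,0,0]},
  ],
)

```text
clock: 8.7
tool_pos: [0.5471, 0.1675, 0.1682]
tcp_rot: [0.689, 0.724, -0.001, -0.001]
force: [-0.9, 0.1, -2.4]
grip_width: 0.0432
finger_force: 29.9
```

```bash
python3 -c "
from h import *
go([.548,.168,.147],92.8)
s=robot.snapshot('scene')
for q in ['salami_top']: print(q,[(round(d['conf'],2),w(s,d['xyz']).round(4)) for d in robot.pinpoint('scene',q)[:2]])
cv2.imwrite('pics/c4.png',cv2.resize(s['frame'][130:300,170:340],None,fx=3.5,fy=3.5,interpolation=2)[:,:,::-1])"
```

```text
at [0.5471 0.1675 0.1682] yaw 92.84 t 8.7
xyz [0.0005 0.001  0.0212] turn [-0.2  0.   0. ]
salami_top [(0.84, array([0.5467, 0.1681, 0.0953]))]
```

View pics/c4.png

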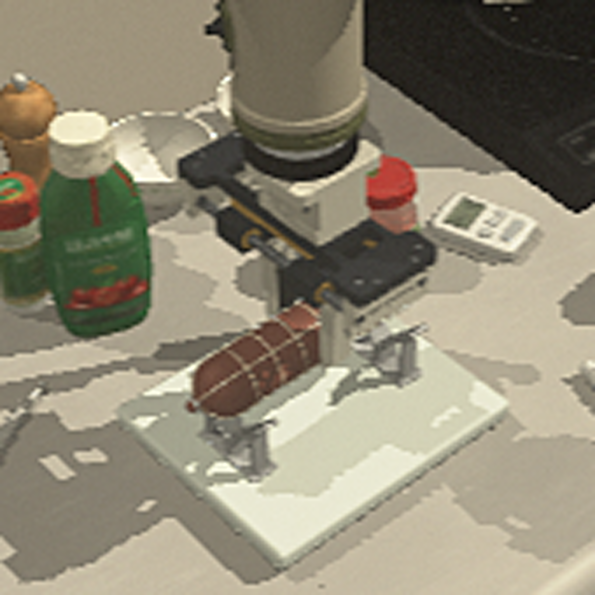

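The sausage sits above both V rests, with the near rest at about (240,440) and the far one at (390,360). I lower it slowly and watch the force.

>>> play_rows(
  commands=[
    {"hand": 1,"xyz": [0.0005,0.0005,0.004],"turn": [0,0,0]},
    {"hand": 1,"xyz": [0.0005,0.0005,0.008],"turn": [0,0,0]},
    {"hand": 1,"xyz": [0.0005,0.0005,0.012],"turn": [0,0,0]},
    {"hand": 1,"xyz": [0.0005,0.0005,0.015],"turn": [0,0,0]},
    {"hand": 1,"xyz": [0.0005,0.0005,0.017],"turn": [0,0,0]},
    {"hand": 1,"xyz": [0.0005,0.0005,0.017],"turn": [0,0,0]},
  ],
)

```text
clock: 9.4
tool_pos: [0.5484, 0.1682, 0.1527]
tcp_rot: [0.689, 0.724, -0.0, -0.0]
force: [-0.4, 0.9, -3.4]
grip_width: 0.0434
finger_force: 29.9
```

>>> play_rows(
  commands=[
    {"hand": 1,"xyz": [0,0,0.0015],"turn": [0,0,0]},
    {"hand": 1,"xyz": [0,0,0.0025],"turn": [0,0,0]},
    {"hand": 1,"xyz": [0,0,0.003],"turn": [0,0,0]},
    {"hand": 1,"xyz": [0,0,0.003],"turn": [0,0,0]},
  ],
)

```text
clock: 9.8
tool_pos: [0.5487, 0.1685, 0.1509]
tcp_rot: [0.689, 0.724, 0.0, -0.0]
force: [-4.2, -0.5, 4.5]
grip_width: 0.0435
finger_force: 29.9
```

Contact on the +x flank only, so I shift about 2.5 mm to -x while lowering.

>>> play_rows(
  commands=[
    {"hand": 1,"xyz": [0,-0.0015,0],"turn": [0,0,0]},
    {"hand": 1,"xyz": [0,-0.0025,0.0005],"turn": [0,0,0]},
    {"hand": 1,"xyz": [0,-0.0025,0.0015],"turn": [0,0,0]},
    {"hand": 1,"xyz": [0,-0.0025,0.0025],"turn": [0,0,0]},
    {"hand": 1,"xyz": [0,-0.0025,0.0025],"turn": [0,0,0]},
  ],
)

```text
clock: 10.3
tool_pos: [0.5467, 0.1683, 0.149]
tcp_rot: [0.69, 0.724, 0.001, 0.0]
force: [-3.7, -0.4, 9.7]
grip_width: 0.0433
finger_force: 29.9
```

>>> play_rows(
  commands=[
    {"hand": 1,"xyz": [0,-0.001,0],"turn": [0,0,0]},
    {"hand": 1,"xyz": [0,-0.001,0.0005],"turn": [0,0,0]},
    {"hand": 1,"xyz": [0,-0.001,0.0005],"turn": [0,0,0]},
  ],
)

```text
clock: 10.6
tool_pos: [0.5465, 0.1683, 0.149]
tcp_rot: [0.69, 0.724, 0.001, 0.001]
force: [-1.5, -1.2, 9.6]
grip_width: 0.0438
finger_force: 29.9
```

Seated on both flanks, so I release it.

>>> play_rows(
  commands=[
    {"hand": 0.5,"xyz": [0,0,0],"turn": [0,0,0]},
    {"hand": 0.45,"xyz": [0,0,0],"turn": [0,0,0]},
    {"hand": 0.35,"xyz": [0,0,0],"turn": [0,0,0]},
    {"hand": 0.2,"xyz": [0,0,0],"turn": [0,0,0]},
    {"hand": 0.2,"xyz": [0,0,0],"turn": [0,0,0]},
    {"hand": 0.2,"xyz": [0,0,0],"turn": [0,0,0]},
  ],
)

```text
clock: 11.2
tool_pos: [0.545, 0.1681, 0.1469]
tcp_rot: [0.689, 0.724, -0.0, -0.0]
force: [-0.0, 0.8, -0.2]
grip_width: 0.0733
finger_force: 0.0
```

>>> play_rows(
  commands=[
    {"hand": 0.2,"xyz": [0,0,-0.02],"turn": [0,0,0]},
    {"hand": 0.2,"xyz": [0,0,-0.05],"turn": [0,0,0]},
    {"hand": 0.2,"xyz": [0,0,-0.095],"turn": [0,0,0]},
    {"hand": 0.2,"xyz": [0,0,-0.14],"turn": [0,0,0]},
    {"hand": 0.2,"xyz": [0,0,-0.185],"turn": [0,0,0]},
    {"hand": 0.2,"xyz": [0,0,-0.22],"turn": [0,0,0]},
    {"hand": 0.2,"xyz": [0,0,-0.22],"turn": [0,0,0]},
    {"hand": 0.2,"xyz": [0,0,-0.22],"turn": [0,0,0]},
  ],
)

```text
clock: 12.0
tool_pos: [0.5455, 0.1682, 0.368]
tcp_rot: [0.689, 0.724, 0.001, 0.001]
force: [-0.7, 0.7, -0.6]
grip_width: 0.0741
finger_force: 0.0
```

```bash
python3 -c "
from h import *
s=robot.snapshot('scene')
for q in ['salami_top','stand','seat','hinge','knob']: print(q,[(round(d['conf'],2),w(s,d['xyz']).round(4)) for d in robot.pinpoint('scene',q)[:2]])
t=robot.snapshot('top')
for q in ['salami_top','knob','hinge','stand']: print(q,[(round(d['conf'],2),w(t,d['xyz']).round(4)) for d in robot.pinpoint('top',q)[:2]])
go([.621,.0985,.37],182.8)
cv2.imwrite('pics/c5.png',cv2.resize(np.hstack([s['frame'][130:300,180:330],t['frame'][120:290,190:340]]),None,fx=2.6,fy=2.6,interpolation=2)[:,:,::-1])"
```

```text
salami_top [(0.58, array([0.5499, 0.1697, 0.0768]))]
stand [(0.74, array([0.5498, 0.1713, 0.002 ])), (0.44, array([ 0.3935, -0.0209, -0.0019]))]
seat [(0.75, array([0.5482, 0.1673, 0.0734]))]
hinge [(0.8, array([0.6237, 0.0946, 0.1111]))]
knob [(0.73, array([0.6211, 0.1012, 0.2352]))]
salami_top [(0.38, array([ 0.4376, -0.2426,  0.0649]))]
knob [(0.46, array([0.6189, 0.1015, 0.2342]))]
hinge [(0.86, array([0.6269, 0.0992, 0.1092]))]
stand []
at [0.5451 0.1681 0.3668] yaw 92.84 t 12.55
xyz [-0.0733  0.0724 -0.0032] turn [ -0.  -0. -90.]
```

View pics/c5.png

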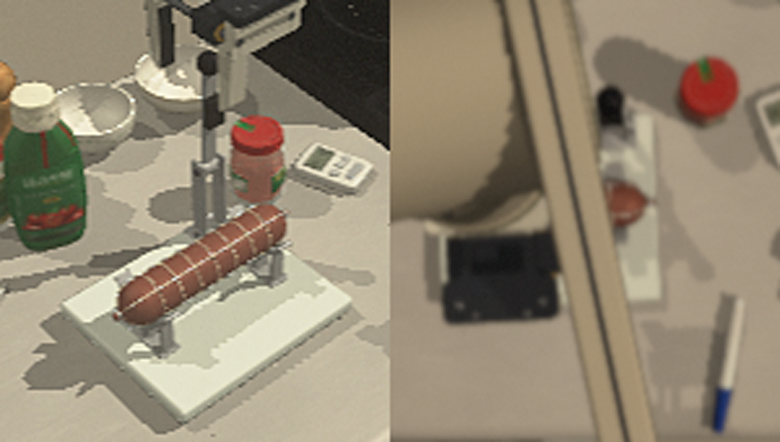

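The sausage lies in both V's, evenly placed, spanning about (120,310)–(285,215). The hold-down stands upright with its knob at (208,63). Next I take the knob in the fingers, closing along the stand's y.

>>> play_rows(
  commands=[
    {"hand": 0.2,"xyz": [-0.01,0.01,-0.003],"turn": [0,0,-8.5]},
    {"hand": 0.2,"xyz": [-0.025,0.025,-0.003],"turn": [0,0,-17]},
    {"hand": 0.2,"xyz": [-0.04,0.04,-0.003],"turn": [0,0,-25.5]},
    {"hand": 0.2,"xyz": [-0.055,0.055,-0.003],"turn": [0,0,-34]},
    {"hand": 0.2,"xyz": [-0.07,0.071,-0.003],"turn": [0,0,-42.5]},
    {"hand": 0.2,"xyz": [-0.071,0.071,-0.003],"turn": [0,0,-51]},
    {"hand": 0.2,"xyz": [-0.071,0.071,-0.003],"turn": [0,0,-59.5]},
    {"hand": 0.2,"xyz": [-0.071,0.071,-0.003],"turn": [0,0,-68]},
  ],
)

```text
clock: 13.35
tool_pos: [0.6197, 0.1004, 0.3699]
tcp_rot: [0.164, 0.987, -0.0, -0.0]
force: [0.0, 0.0, 0.9]
grip_width: 0.0745
finger_force: 0.0
```

>>> play_rows(
  commands=[
    {"hand": 0.2,"xyz": [0,0,0],"turn": [0,0,-8.5]},
    {"hand": 0.2,"xyz": [0,0,0],"turn": [0,0,-17]},
    {"hand": 0.2,"xyz": [0,0,0],"turn": [0,0,-22]},
    {"hand": 0.2,"xyz": [0,0,0],"turn": [0,0,-22]},
    {"hand": 0.2,"xyz": [0,0,0],"turn": [0,0,-22]},
  ],
)

```text
clock: 13.85
tool_pos: [0.6196, 0.1007, 0.3701]
tcp_rot: [-0.023, 1.0, 0.0, -0.0]
force: [-0.3, 0.3, 0.7]
grip_width: 0.0742
finger_force: 0.0
```

```bash
python3 -c "
from h import *
go([.620,.101,.300],182.8)"
```

```text
at [0.6196 0.1007 0.3701] yaw -177.32 t 13.85
xyz [-0.0005  0.0002  0.0701] turn [ 0.  -0.  -0.1]
```

>>> play_rows(
  commands=[
    {"hand": 0.2,"xyz": [0,0,0.02],"turn": [0,0,0]},
    {"hand": 0.2,"xyz": [0,0,0.045],"turn": [0,0,0]},
    {"hand": 0.2,"xyz": [0,0,0.062],"turn": [0,0,0]},
    {"hand": 0.2,"xyz": [0,0,0.07],"turn": [0,0,0]},
    {"hand": 0.4,"xyz": [0,0,0.07],"turn": [0,0,0]},
    {"hand": 0.55,"xyz": [0,0,0.07],"turn": [0,0,0]},
    {"hand": 0.65,"xyz": [0,0,0.07],"turn": [0,0,0]},
    {"hand": 0.7,"xyz": [0,0,0.07],"turn": [0,0,0]},
  ],
)

```text
clock: 14.65
tool_pos: [0.62, 0.1008, 0.3015]
tcp_rot: [-0.025, 1.0, 0.0, 0.001]
force: [0.4, -0.1, 0.2]
grip_width: 0.047
finger_force: 0.0
```

```bash
python3 -c "
from h import *
s=robot.snapshot('scene')
for q in ['knob']: print(q,[(round(d['conf'],2),w(s,d['xyz']).round(4)) for d in robot.pinpoint('scene',q)[:2]])
go([.620,.101,.300],182.8)
cv2.imwrite('pics/c6.png',cv2.resize(s['frame'][100:250,180:330],None,fx=4,fy=4,interpolation=2)[:,:,::-1])"
```

```text
knob [(0.59, array([0.621 , 0.0994, 0.234 ]))]
at [0.6199 0.1008 0.301 ] yaw -177.17 t 14.75
xyz [-0.0002  0.0002  0.001 ] turn [0.  0.1 0. ]
```

View pics/c6.png

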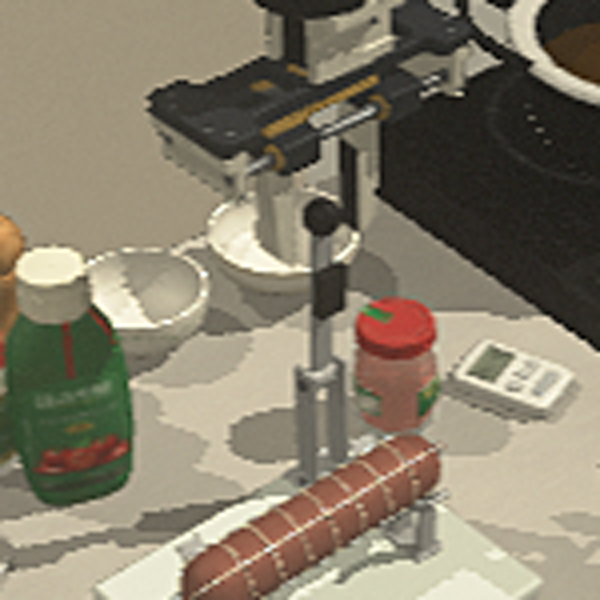

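The knob at (322,216) sits midway between the two fingers (their inner edges are at about 305 and 345), so I close on it.

>>> play_rows(
  commands=[
    {"hand": 0.8,"xyz": [0,0,0.001],"turn": [0,0,0]},
    {"hand": 0.9,"xyz": [0,0,0.001],"turn": [0,0,0]},
    {"hand": 1,"xyz": [0,0,0.001],"turn": [0,0,0]},
    {"hand": 1,"xyz": [0,0,0.001],"turn": [0,0,0]},
    {"hand": 1,"xyz": [0,0,0.001],"turn": [0,0,0]},
  ],
)

```text
clock: 15.25
tool_pos: [0.6196, 0.1001, 0.2991]
tcp_rot: [-0.025, 1.0, -0.0, -0.0]
force: [0.3, -4.4, 0.2]
grip_width: 0.0226
finger_force: 30.0
```

```bash
python3 -c "
from h import *
go([.620,.101,.300],182.8)
r=.127
# arc from 1.535 to lower angles, shifts in tool x (stand -x) and z
a0=1.535
for a in np.arange(a0,-.05,-.1): print(round(a,3),np.round([r*(np.cos(a)-np.cos(a0)),r*(np.sin(a0)-np.sin(a))],4))"
```

```text
at [0.6196 0.1001 0.2991] yaw -177.19 t 15.25
xyz [-0.0004  0.0009 -0.0009] turn [-0.1 -0.   0. ]
1.535 [0. 0.]
1.435 [0.0126 0.0011]
1.335 [0.0251 0.0034]
1.235 [0.0373 0.007 ]
1.135 [0.0491 0.0118]
1.035 [0.0603 0.0177]
0.935 [0.0709 0.0247]
0.835 [0.0807 0.0328]
0.735 [0.0897 0.0418]
0.635 [0.0977 0.0516]
0.535 [0.1047 0.0622]
0.435 [0.1106 0.0734]
0.335 [0.1154 0.0852]
0.235 [0.119  0.0973]
0.135 [0.1213 0.1098]
0.035 [0.1224 0.1225]
```

>>> play_rows(
  commands=[
    {"hand": 1,"xyz": [0.006,0,0.0],"turn": [0,0,0]},
    {"hand": 1,"xyz": [0.0126,0,0.001],"turn": [0,0,0]},
    {"hand": 1,"xyz": [0.025,0,0.0035],"turn": [0,0,0]},
    {"hand": 1,"xyz": [0.037,0,0.007],"turn": [0,0,0]},
    {"hand": 1,"xyz": [0.049,0,0.012],"turn": [0,0,0]},
    {"hand": 1,"xyz": [0.049,0,0.012],"turn": [0,0,0]},
  ],
)

```text
clock: 15.85
tool_pos: [0.5694, 0.0978, 0.2867]
tcp_rot: [-0.025, 1.0, -0.0, -0.001]
force: [-0.8, -4.8, -0.1]
grip_width: 0.0228
finger_force: 30.0
```

```bash
python3 -c "
from h import *
s=robot.snapshot('scene')
for q in ['knob','hinge','salami_top']: print(q,[(round(d['conf'],2),w(s,d['xyz']).round(4)) for d in robot.pinpoint('scene',q)[:1]])
st=robot.read_state(); print(st['tool_pos'],st['force'],st['grip_width'])"
```

```text
knob [(0.68, array([0.5692, 0.0962, 0.224 ]))]
hinge [(0.88, array([0.623 , 0.0961, 0.1119]))]
salami_top [(0.55, array([0.5437, 0.1683, 0.0789]))]
[0.57047231 0.09789545 0.28725245] [-1.87971757 -4.17622436  2.0441065 ] 0.022383906691597833
```

>>> play_rows(
  commands=[
    {"hand": 1,"xyz": [0.0112,0,0.006],"turn": [0,0,0]},
    {"hand": 1,"xyz": [0.0218,0,0.013],"turn": [0,0,0]},
    {"hand": 1,"xyz": [0.0316,0,0.021],"turn": [0,0,0]},
    {"hand": 1,"xyz": [0.0406,0,0.03],"turn": [0,0,0]},
    {"hand": 1,"xyz": [0.0486,0,0.04],"turn": [0,0,0]},
    {"hand": 1,"xyz": [0.0556,0,0.0505],"turn": [0,0,0]},
    {"hand": 1,"xyz": [0.0556,0,0.0505],"turn": [0,0,0]},
  ],
)

```text
clock: 16.75
tool_pos: [0.5139, 0.0954, 0.235]
tcp_rot: [-0.025, 1.0, -0.0, -0.001]
force: [0.0, -3.6, 0.2]
grip_width: 0.0226
finger_force: 30.0
```

>>> play_rows(
  commands=[
    {"hand": 1,"xyz": [0.006,0,0.011],"turn": [0,0,0]},
    {"hand": 1,"xyz": [0.0107,0,0.023],"turn": [0,0,0]},
    {"hand": 1,"xyz": [0.0143,0,0.035],"turn": [0,0,0]},
    {"hand": 1,"xyz": [0.016,0,0.043],"turn": [0,0,0]},
    {"hand": 1,"xyz": [0.0166,0,0.0475],"turn": [0,0,0]},
    {"hand": 1,"xyz": [0.0166,0,0.0475],"turn": [0,0,0]},
  ],
)

```text
clock: 17.35
tool_pos: [0.4984, 0.0947, 0.1885]
tcp_rot: [-0.025, 1.0, -0.0, -0.0]
force: [-0.6, -5.6, 0.1]
grip_width: 0.0223
finger_force: 30.0
```

>>> play_rows(
  commands=[
    {"hand": 1,"xyz": [0.0005,0,0.004],"turn": [0,0,0]},
    {"hand": 1,"xyz": [0.0008,0,0.008],"turn": [0,0,0]},
    {"hand": 1,"xyz": [0.001,0,0.011],"turn": [0,0,0]},
    {"hand": 1,"xyz": [0.001,0,0.0125],"turn": [0,0,0]},
    {"hand": 1,"xyz": [0.001,0,0.0125],"turn": [0,0,0]},
  ],
)

```text
clock: 17.85
tool_pos: [0.4975, 0.0946, 0.1766]
tcp_rot: [-0.025, 1.0, -0.0, -0.0]
force: [-0.6, -5.4, -1.3]
grip_width: 0.0221
finger_force: 30.0
```

>>> play_rows(
  commands=[
    {"hand": 1,"xyz": [0,0,0.001],"turn": [0,0,0]},
    {"hand": 1,"xyz": [0,0,0.002],"turn": [0,0,0]},
    {"hand": 1,"xyz": [0,0,0.003],"turn": [0,0,0]},
    {"hand": 1,"xyz": [0,0,0.003],"turn": [0,0,0]},
  ],
)

```text
clock: 18.25
tool_pos: [0.4975, 0.0946, 0.1737]
tcp_rot: [-0.025, 1.0, -0.0, -0.0]
force: [-0.9, -5.2, -0.9]
grip_width: 0.0225
finger_force: 30.0
```

>>> play_rows(
  commands=[
    {"hand": 1,"xyz": [0,0,0.001],"turn": [0,0,0]},
    {"hand": 1,"xyz": [0,0,0.002],"turn": [0,0,0]},
    {"hand": 1,"xyz": [0,0,0.003],"turn": [0,0,0]},
    {"hand": 1,"xyz": [0,0,0.003],"turn": [0,0,0]},
  ],
)

```text
clock: 18.65
tool_pos: [0.4976, 0.0946, 0.1715]
tcp_rot: [-0.025, 1.0, -0.0, -0.0]
force: [-4.9, -5.3, 5.5]
grip_width: 0.0228
finger_force: 30.0
```

The pad is in contact, so I release the knob and withdraw upwards.

>>> play_rows(
  commands=[
    {"hand": 0.7,"xyz": [0,0,0],"turn": [0,0,0]},
    {"hand": 0.6,"xyz": [0,0,0],"turn": [0,0,0]},
    {"hand": 0.5,"xyz": [0,0,0],"turn": [0,0,0]},
    {"hand": 0.5,"xyz": [0,0,0],"turn": [0,0,0]},
    {"hand": 0.5,"xyz": [0,0,0],"turn": [0,0,0]},
  ],
)

```text
clock: 19.15
tool_pos: [0.4975, 0.0949, 0.1706]
tcp_rot: [-0.025, 1.0, 0.0, 0.0]
force: [-0.2, 0.2, -0.3]
grip_width: 0.0462
finger_force: 0.0
```

>>> play_rows(
  commands=[
    {"hand": 0.5,"xyz": [0,0,-0.01],"turn": [0,0,0]},
    {"hand": 0.5,"xyz": [0,0,-0.03],"turn": [0,0,0]},
    {"hand": 0.5,"xyz": [0,0,-0.06],"turn": [0,0,0]},
    {"hand": 0.5,"xyz": [0,0,-0.1],"turn": [0,0,0]},
    {"hand": 0.5,"xyz": [0,0,-0.145],"turn": [0,0,0]},
    {"hand": 0.5,"xyz": [0,0,-0.18],"turn": [0,0,0]},
    {"hand": 0.5,"xyz": [0,0,-0.19],"turn": [0,0,0]},
    {"hand": 0.5,"xyz": [0,0,-0.19],"turn": [0,0,0]},
  ],
)

```text
clock: 19.95
tool_pos: [0.4983, 0.0947, 0.3633]
tcp_rot: [-0.025, 1.0, 0.0, 0.002]
force: [0.5, -0.4, -0.4]
grip_width: 0.0467
finger_force: 0.0
```

```bash
python3 -c "
from h import *
s=robot.snapshot('scene')
for q in ['knob','hinge','salami_top','seat','tray','jar','timer','pen']: print(q,[(round(d['conf'],2),w(s,d['xyz']).round(4)) for d in robot.pinpoint('scene',q)[:1]])
st=robot.read_state(); print(st['tool_pos'],st['force'],st['grip_width'],st['clock'])
cv2.imwrite('pics/c7.png',cv2.resize(s['frame'][130:300,170:420],None,fx=3.2,fy=3.2,interpolation=2)[:,:,::-1])"
```

```text
knob [(0.76, array([0.5015, 0.095 , 0.1096]))]
hinge [(0.78, array([0.623 , 0.0924, 0.1077]))]
salami_top [(0.85, array([0.5481, 0.1702, 0.0765]))]
seat [(0.79, array([0.5491, 0.1681, 0.0729]))]
tray [(0.84, array([ 0.4598, -0.2353,  0.0051]))]
jar [(0.83, array([0.6603, 0.0079, 0.0016]))]
timer [(0.69, array([ 0.6288, -0.0824, -0.002 ]))]
pen []
[0.49723933 0.09466531 0.35965722] [ 1.10993228 -0.30736679  0.62952777] 0.046459719396369836 20.4
```

View pics/c7.png

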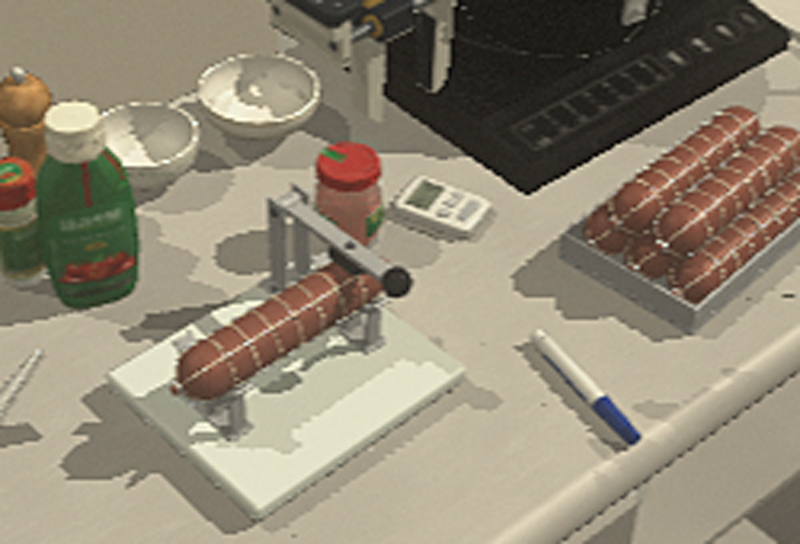

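The sausage lies in both V's and is centred. The hold-down is level, its pad on the sausage and its knob at (397,281), and everything else is in place. The robot is clear, so I hand the job in.

```bash
python3 -c "
from bench import robot
print(robot.close_job())"
```

```text
the job is handed in; nothing more can be done
None
```

The top sausage lies settled and centred in both V rests with the hold-down pad resting on it, nothing else I could see was moved, and the job was handed in at about 20 s (hand-in returned no verdict).

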